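Load three boards into their test nests and fit the hold-down bridge

TASK

Put each of the three circuit boards into the test nest it fits, flat on its grey seat between the pins and with its green screw terminals at the comb end; the small board was left in the large nest by mistake and belongs in the smallest one. Once the large board is in, stand the hold-down bridge squarely across the middle of it, feet on the two black pads beside the board, let go, and then press down on top of its grip with the fingertips to be sure that it does not rock.

Things in the scene. Friction and masses are not known exactly. Their poses are not given: they have to be found in the camera images.
- board_large_centre (a point): large circuit board, loose, 110 x 70 mm, on an aluminium plate of the same outline: together 11 mm thick, held by the long edges; parts on top reach 24 mm. Green screw terminals along one short end. It lies on the bench. Point: centre, 5.5 mm above the underside; x lengthwise to the terminal end, z up.
- board_middle_centre (a point): middle circuit board, loose, 96 x 62 mm, on an aluminium plate of the same outline: together 11 mm thick, held by the long edges; parts on top reach 24 mm. Green screw terminals along one short end. It lies on the bench. Point: centre, 5.5 mm above the underside; x lengthwise to the terminal end, z up.
- board_small_centre (a point): small circuit board, loose, 70 x 50 mm, on an aluminium plate of the same outline: together 11 mm thick, held by the long edges; parts on top reach 24 mm. Green screw terminals along one short end. It lies on the seat of the large nest, its underside 14 mm above the bench. Point: centre, 5.5 mm above the underside; x lengthwise to the terminal end, z up.
- nest_large_edge (a point): large nest, fixed: dark plate 162 x 128 mm, top at 10 mm, grey seat at 14 mm, flat black foot pads half-way along, 52 mm either side of the middle; pins and comb as in the small nest. Point: middle of the seat edge at the comb end, 14 mm above the bench; x along the nest towards the comb, z up. Seated board's centre: 55 mm from it along -x, board's x as nest's x.
- nest_middle_edge (a point): middle nest, fixed: like the others, dark plate 148 x 101 mm, grey seat for the middle board; long sides free of pins in the middle. Point: middle of the seat edge at the comb end, 14 mm above the bench; x along the nest towards the comb, z up. Seated board's centre: 48 mm from it along -x, board's x as nest's x.
- nest_small_edge (a point): small nest, fixed: dark plate 122 x 89 mm; grey seat with 8 taper-tipped pins round it, 29.5 mm high, board has 2.5 mm play each side; black toothed comb, 28 mm high, on one end. Point: middle of the seat edge at the comb end, 14 mm above the bench; x along the nest towards the comb, z up. Seated board's centre: 35 mm from it along -x, board's x as nest's x.
- bridge_grip (a point): aluminium bridge, 0.22 kg, loose: bar 124 x 24 mm, top at 40 mm, a foot under each end (52 mm from the middle, 86 mm clear between), black grip block on top, 18 mm thick across the bar, 36 along it, 32 high. Point: centre of grip, 56 mm above the soles, 16 below its top; y along the bar, z up. In place: over the large board's centre, y as nest's y or opposite, point 66 mm above the bench.

How it is judged:
By the outcome, as a careful person would: the job done as asked, in the order asked, and still so for the second after the job is handed in, with the robot touching nothing.
It also fails if it takes over 106 s, if anything falls off the work surface, if the arm or the gripper's body presses on something with over 40 N, if the wrist force passes 120 N, or if a joint passes its speed limit or range.

ROBOT

A 7-joint arm with a two-finger parallel gripper is mounted at the origin on a cart in front of the work surface, level with it; the furniture and walls round the work are solid. World frame = base frame: x ahead of the robot, y to its left, z up, the work surface at z = 0. Lengths are in m, angles in rad, forces in N, time in s.
With the tool pointing down it reaches from about 0.4 to 0.925 m from the base axis. Payload 5.6 kg.
Tool frame: the origin (TCP) lies at the very end of the fingers, on their centre line; the grasp point (between the pads) lies 19 mm behind it (robot.hold_point_z is the distance from the TCP to the grasp point, in m); z points along the fingers, y is the line along which they close (so a half turn about z gives the same grasp; the last joint's range is limited). The gripper opens to 85 mm and grips with 20 to 120 N. Pads are 22 mm wide; open, the fingers measure 114 mm over their backs; the gripper's body (76 mm by 85 mm) begins 54 mm behind the grasp point. The pads swing forward as they close: fully open they stand 13 mm farther back than shut.
Start: joints at [1.18, 0.468, -0.012, 1.603, 0.006, 1.071, -0.056], TCP at [0.221, -0.611, 0.231] pointing down, gripper open.
Joint ranges: [-2.53, 2.53], [-0.31, 2.02], [-1.57, 1.55], [0.28, 2.44], [-1.29, 4.43], [0.15, 1.84], [-2.92, 2.92]. Speed limits (rad/s): [2.57, 2.57, 3.14, 3.14, 3.14, 3.14, 3.14].

INTERFACE

Orientations are given as a unit quaternion [x, y, z, w].
In Python, from rig import robot gives the robot as it stands.
- The arm moves only by the tool move_arm, never from a script. Its arguments are lists of equal length, an entry for each row: "travel": the shift along the tool's x, y, z in mm, a list of three; "roll": the turn about the tool's z in degrees; "hand": the closure, from 0 (fully open) to 1 (shut). In form: {"travel": [[tx, ty, tz], ...], "roll": [roll, ...], "hand": [hand, ...]}. A call has exactly 10 rows; each row is the pose to reach, as a shift and turn from the pose commanded when the call began, along the tool's axes at that moment; what a row does not reach only later rows make up. A row lasts 1/8 s, in which the tool goes at most 62.5 mm and 10.7 degrees, less where a joint would pass 70% of its speed; a pose out of reach is approached as far as the arm can. A call with a gripper value outside its range is refused whole. The fingers move at their own pace and stop on an object; "squeeze" is the grip in N (left out, the last holds). Time passes only in rows, so rows that repeat a pose let the fingers close, or fill a call up. It gives the time, the measured TCP pose, the force, the opening and the grip force at its end, in the units of the state.
- robot.sense(): the state, without advancing time (a new reading comes with each control period).
- robot.grab_frame(name): name is "side" or "top" or "wrist"; returns the picture (400x640x3 uint8, red, green, blue); there is no depth.
- robot.camera_params(name): a dict with "mtx" (3x3 intrinsics, pixels), "extrinsics" (4x4, takes a point from camera to world coordinates). Camera axes: x right, y down, z forward; pixel columns grow to the right and rows downward; lengths in m; the calibration is good to about 2 mm. A picture is of the moment at which its call begins: read the wrist's pose just before it. camera_params takes no time and is no camera call; for the wrist camera it gives the pose at the moment of the call.
- robot.sign_off(): hands the job in; it is judged then, once.
The state is a dict: "time_s": time; "qpos": joint angles; "qd": joint speeds; "effort": joint torques, N m; "ee_pos": TCP position; "ee_rot": TCP orientation; "ft_force": force on the tool from outside, world axes, zero at the start; "wrist_torque": the same for the moment, N m; "gripper_width": finger opening in m; "finger_force": force on a finger pad.
Only numpy, scipy, OpenCV 4.12 (cv2) and the standard library are available. Lean on these libraries where they do the work, as an engineer would, in place of code of your own. Each camera call takes 0.05 s, during which the arm holds its last target. There are 200 camera calls.

## Working session

There is one attempt and no reset: what is moved stays moved. The work goes in short steps, Python scripts to look and compute and a tool call to move; the robot and the scene stay as the last step left them, time stands still between calls to the robot, and variables do not carry over. Pictures are saved under pics/ and viewed, at most 14 in all, crops included, and the job is handed in when it is done.

Besides the shell and the picture viewer there is one more tool, called after "Request:" by a JSON object that holds its "api" and its "payload". move_arm: Moves the arm, as the interface text tells. Its arguments: {"type":"object","properties":{"travel":{"type":"array"},"roll":{"type":"array"},"hand":{"type":"array"},"squeeze":{"type":"number"}},"required":["travel","roll","hand"]}

```bash
ls; mkdir -p pics; python3 - <<'E'
from rig import robot
import cv2
for n in ("top","side"):
    f=robot.grab_frame(n); cv2.imwrite(f"pics/{n}0.png",f[:,:,::-1]); p=robot.camera_params(n); print(n,p["mtx"].round(1).tolist(),p["extrinsics"].round(3).tolist())
s=robot.sense(); print(s, robot.hold_point_z)
E
```

```text
pics
top [[485.3, 0.0, 323.4], [0.0, 485.3, 198.6], [0.0, 0.0, 1.0]] [[0.019, -0.983, 0.18, 0.34], [-1.0, -0.016, 0.014, -0.012], [-0.011, -0.18, -0.984, 1.267], [0.0, 0.0, 0.0, 1.0]]
side [[371.1, 0.0, 317.7], [0.0, 371.1, 205.3], [0.0, 0.0, 1.0]] [[0.997, 0.06, -0.056, 0.6], [0.081, -0.657, 0.749, -0.693], [0.008, -0.752, -0.66, 0.688], [0.0, 0.0, 0.0, 1.0]]
{'time_s': 0.1, 'qpos': array([ 1.17999015,  0.46829657, -0.01163799,  1.60352707,  0.00598937,
        1.07138551, -0.05629707]), 'qd': array([ 0.00028654, -0.00114137, -0.00054666, -0.0018375 ,  0.00151951,
       -0.00111965, -0.00042623]), 'effort': array([ 2.12738552e-03, -5.33514726e+01,  2.18888774e-02, -2.51963013e+01,
        1.14853002e-02,  4.32082568e-03,  4.90982359e-06]), 'ee_pos': array([ 0.22133591, -0.61062751,  0.23043059]), 'ee_rot': array([ 9.84919669e-01,  1.73010463e-01, -1.80623205e-04, -7.69927581e-04]), 'ft_force': array([0.22462847, 0.67269923, 0.1524077 ]), 'wrist_torque': array([-0.00152065, -0.03683015, -0.02440652]), 'finger_force': 0.0, 'gripper_width': 0.08527068469904049} 0.0187
```

View pics/top0.png

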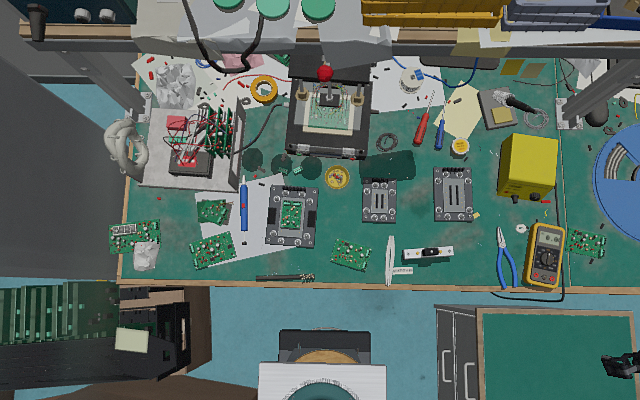

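View pics/side0.png

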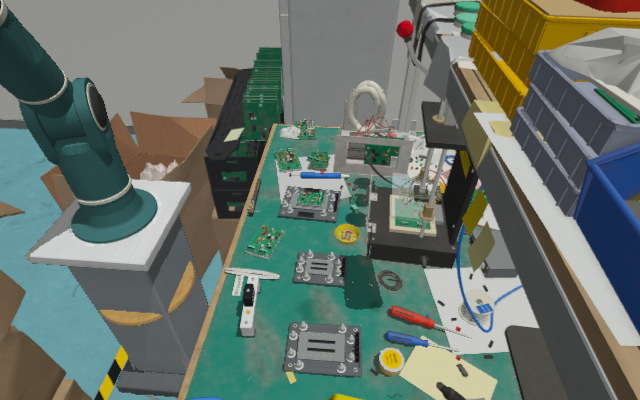

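```bash
cat > h.py <<'E'
import numpy as np, cv2
from rig import robot
def proj(n,P,p=None):
    p=p or robot.camera_params(n); E=np.linalg.inv(p["extrinsics"]); c=np.asarray(P,float)@E[:3,:3].T+E[:3,3]
    q=c@p["mtx"].T; return q[...,:2]/q[...,2:]
def bird(n,f,x1,y1,W,H,s,z,p=None):
    "birdseye: up=+x, left=+y, top-left world (x1,y1), s px/m, plane z"
    src=np.float32([[0,0],[W,0],[W,H],[0,H]])
    P=[[x1-v/s,y1-u/s,z] for u,v in src]
    M=cv2.getPerspectiveTransform(np.float32(proj(n,P,p)),src)
    o=cv2.warpPerspective(f,M,(W,H),flags=cv2.INTER_CUBIC)
    for k in range(0,W,int(s*.05)): cv2.line(o,(k,0),(k,6),(255,0,0),1)
    for k in range(0,H,int(s*.05)): cv2.line(o,(0,k),(6,k),(255,0,0),1)
    return o
E
python3 - <<'E'
from h import *
f=robot.grab_frame("top")
cv2.imwrite("pics/bl.png",bird("top",f,.60,.35,800,600,2000,.011)[:,:,::-1])
cv2.imwrite("pics/br.png",bird("top",f,.60,-.0,800,600,2000,.011)[:,:,::-1])
E
```

```text
(no output)
```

View pics/bl.png

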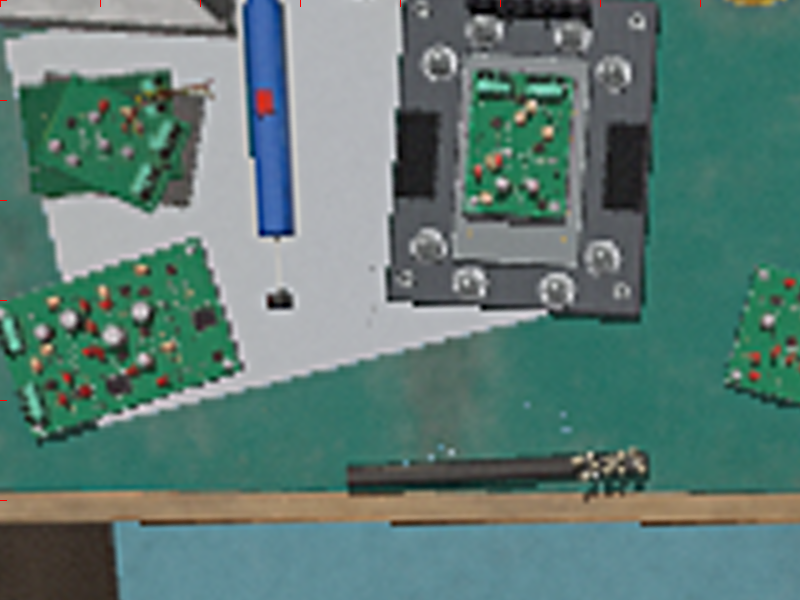

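View pics/br.png

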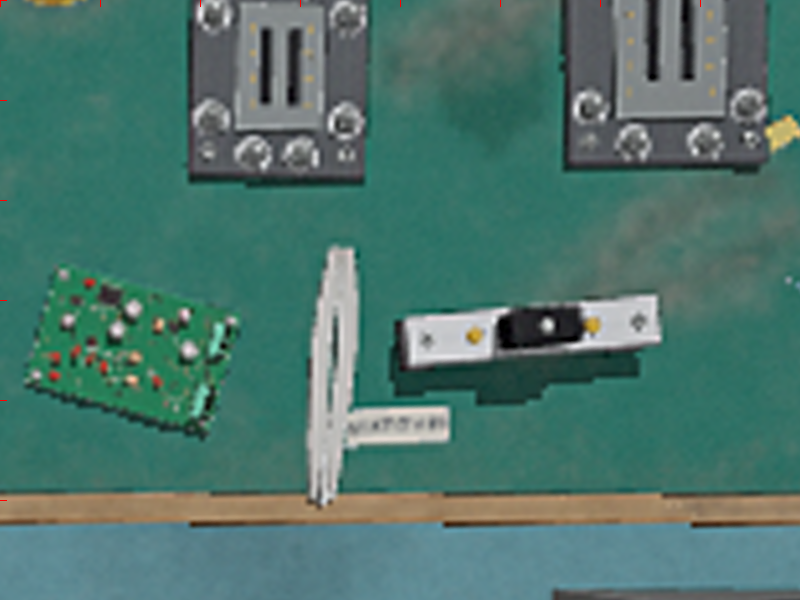

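The top view shows all three nests with their combs towards +x. The large board is at bird's-eye (118,338) with its terminals to the lower left, and the middle board is at (130,350) in the right half with its terminals to the right. The small board is at (520,145) with its terminals at the comb end, and the bridge stands at (530,330). I'll move over the scene for closer wrist-camera measurements.

Request:
{"api": "move_arm", "payload": {"travel": [[40,-40,-10],[80,-80,-20],[130,-130,-50],[180,-180,-90],[230,-230,-120],[280,-280,-120],[330,-330,-120],[370,-370,-120],[390,-402,-120],[390,-402,-120]], "roll": [2,4,8,12,16,20,20,20,20,20], "hand": [0,0,0,0,0,0,0,0,0,0], "squeeze": 40}}

```text
time_s: 1.4
ee_pos: [0.4518, -0.0965, 0.3514]
ee_rot: [1.0, 0.002, 0.0, -0.0]
ft_force: [-0.1, -0.5, -0.7]
gripper_width: 0.0853
finger_force: 0.0
```

```bash
python3 - <<'E'
from h import *
p=robot.camera_params("wrist"); f=robot.grab_frame("wrist"); np.savez("w1.npz",f=f,E=p["extrinsics"],K=p["mtx"]); cv2.imwrite("pics/w1.png",f[:,:,::-1])
s=robot.sense(); print(s["time_s"],s["ee_pos"],s["ee_rot"],s["qpos"].round(3)); print(p)
E
```

```text
1.45 [ 0.45267922 -0.09370269  0.35153185] [ 9.99993356e-01  3.45861256e-03  5.84499422e-04 -9.92390112e-04] [ 0.499  0.056 -0.378  1.867  0.02   1.222 -1.449]
{'mtx': array([[352.25601302,   0.        , 319.23997068],
       [  0.        , 352.25601302, 202.98645936],
       [  0.        ,   0.        ,   1.        ]]), 'extrinsics': array([[ 4.55419508e-03, -9.57599365e-01, -2.88067207e-01,
         5.24150810e-01],
       [-9.99989610e-01, -4.30339451e-03, -1.50388487e-03,
        -9.58159397e-02],
       [ 2.00452359e-04,  2.88071062e-01, -9.57609014e-01,
         4.94494060e-01],
       [ 0.00000000e+00,  0.00000000e+00,  0.00000000e+00,
         1.00000000e+00]])}
```

View pics/w1.png

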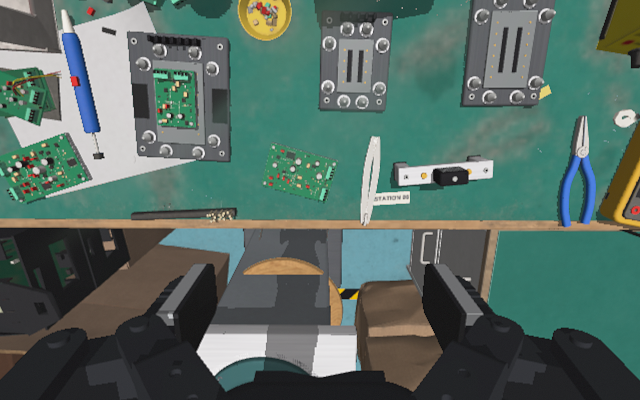

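The wrist frame shows all six items: large board (45,167), large nest (178,97), middle board (300,172), small nest (355,62), middle nest (505,50) and bridge (443,173). I'll rectify each one at its own height.

```bash
cat >> h.py <<'E'
def load(n):
    d=np.load(n); return d["f"],{"extrinsics":d["E"],"mtx":d["K"]}
def tiles(f,p,items,out,s=2000,w=266,h=300):
    T=[bird("wrist",f,x+h/2/s,y+w/2/s,w,h,s,z,p)[:,:,::-1].copy() for x,y,z in items]
    T=[cv2.copyMakeBorder(t[:-1,:-1],0,1,0,1,0,value=(0,0,255)) for t in T]
    cv2.imwrite(out,np.vstack([np.hstack(T[i:i+3]) for i in range(0,len(T),3)]))
E
python3 - <<'E'
from h import *
f,p=load("w1.npz")
tiles(f,p,[(.43,.29,.011),(.525,.09,.014),(.425,-.065,.011),(.565,-.14,.014),(.58,-.335,.014),(.435,-.265,.04)],"pics/t1.png")
E
```

```text
(no output)
```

View pics/t1.png

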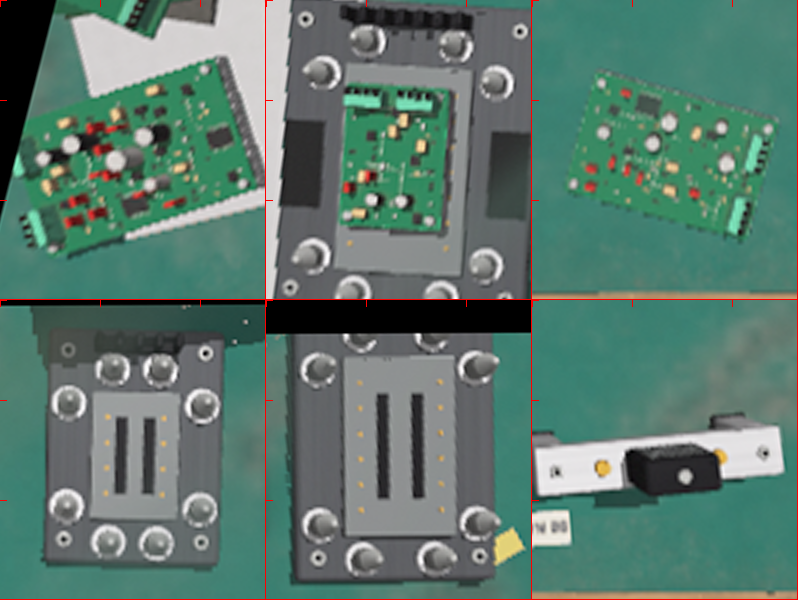

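```bash
cat >> h.py <<'E'
def rect(f,p,kind,x,y,z,half=.09,s=4000,dbg=None,cam="wrist"):
    "min-area rect near (x,y) on plane z -> centre, long-axis yaw(deg), size mm"
    n=int(2*half*s); b=bird(cam,f,x+half,y+half,n,n,s,z,p); hsv=cv2.cvtColor(b,cv2.COLOR_RGB2HSV).astype(int); H,S,V=hsv[...,0],hsv[...,1],hsv[...,2]
    if kind=="seat": m=(S<35)&(V>95)&(V<175)
    if kind=="pcb": m=(H>60)&(H<76)&(S>120)
    if kind=="bar": m=(S<40)&(V>150)
    m=cv2.medianBlur(m.astype(np.uint8)*255,9)
    m=cv2.morphologyEx(m,cv2.MORPH_OPEN,np.ones((17,17)))
    m=cv2.morphologyEx(m,cv2.MORPH_CLOSE,np.ones((61,61)))
    m=cv2.morphologyEx(m,cv2.MORPH_OPEN,np.ones((61,61)))
    if dbg: cv2.imwrite(dbg,m)
    cs,_=cv2.findContours(m,0,1); c=max(cs,key=lambda c:cv2.pointPolygonTest(c,(n/2,n/2),True))
    (u,v),(w,h),a=cv2.minAreaRect(c)
    if w<h: w,h,a=h,w,a+90
    return np.round([x+half-v/s,y+half-u/s],4),round((-a-90)%180,1),(round(w/s*1e3,1),round(h/s*1e3,1))
E
python3 - <<'E'
from h import *
f,p=load("w1.npz")
for n,k,x,y,z in [("L","pcb",.43,.29,.011),("S","pcb",.525,.09,.025),("M","pcb",.425,-.065,.011),("nL","seat",.525,.09,.014),("nS","seat",.565,-.14,.014),("nM","seat",.58,-.335,.014),("bar","bar",.435,-.265,.04)]:
    print(n,rect(f,p,k,x,y,z))
hs=cv2.cvtColor(f,cv2.COLOR_RGB2HSV)
for u,v in [(300,165),(260,130),(40,160),(350,85),(180,150),(505,90),(430,172)]: print(u,v,hs[v,u])
E
```

```text
L (array([0.5138, 0.3173]), 90.0, (16.5, 12.5))Traceback (most recent call last):
  File "<stdin>", line 4, in <module>
  File "h.py", line 32, in rect
    cs,_=cv2.findContours(m,0,1); c=max(cs,key=lambda c:cv2.pointPolygonTest(c,(n/2,n/2),True))
                                    ~~~^^^^^^^^^^^^^^^^^^^^^^^^^^^^^^^^^^^^^^^^^^^^^^^^^^^^^^^^
ValueError: max() iterable argument is empty
```

```bash
python3 - <<'E'
from h import *
f,p=load("w1.npz")
hs=cv2.cvtColor(f,cv2.COLOR_RGB2HSV)
for n,P in dict(pcbM=(.42,-.04,.011),bench=(.48,-.06,.0),bench2=(.48,-.2,.0),seatS=(.565,-.122,.014),plateS=(.565,-.11,.010),seatM=(.58,-.315,.014),bar=(.43,-.22,.04),pcbS=(.52,.085,.025),bench3=(.36,.1,0)).items():
    u,v=proj("wrist",P,p).round().astype(int); print(n,u,v,hs[v-2:v+3,u-2:u+3].reshape(-1,3).mean(0).round())
E
```

```text
pcbM 279 175 [ 44. 125. 143.]
bench 293 130 [ 83. 136. 130.]
bench2 394 131 [ 83. 130. 129.]
seatS 340 64 [ 92.   6. 156.]
plateS 330 64 [111.  12. 106.]
seatM 493 52 [ 88.  10. 148.]
bar 413 172 [154.   2. 230.]
pcbS 178 100 [ 75. 147. 141.]
bench3 186 212 [18. 19. 67.]
```

```bash
sed -i 's/(V>95)&(V<175)/(V>125)\&(V<180)/; s/(H>60)&(H<76)&(S>120)/(H>50)\&(H<80)\&(S>90)/' h.py; cat > m.py <<'E'
from h import *
import sys
def go(fn,items):
    f,p=load(fn)
    for n,k,x,y,z in items:
        try: print(n,*rect(f,p,k,x,y,z,dbg=f"pics/d_{n}.png"))
        except Exception as e: print(n,"fail",e)
E
python3 - <<'E'
from m import *
go("w1.npz",[("L","pcb",.43,.29,.011),("S","pcb",.525,.09,.025),("M","pcb",.425,-.065,.011),("nL","seat",.525,.09,.014),("nS","seat",.565,-.14,.014),("nM","seat",.58,-.335,.014),("bar","bar",.435,-.265,.04)])
ms=[cv2.resize(cv2.imread(f"pics/d_{n}.png"),(200,200)) for n in ["L","S","M","nL","nS","nM","bar"]]+[np.zeros((200,200,3),np.uint8)]
cv2.imwrite("pics/d.png",np.vstack([np.hstack(ms[:4]),np.hstack(ms[4:])]))
E
```

```text
L [0.4249 0.293 ] 107.7 (115.0, 70.9)
S [0.5196 0.0882] 178.0 (65.4, 50.4)
M [ 0.422  -0.0677] 74.9 (95.7, 63.0)
nL [0.4741 0.0903] 88.0 (63.7, 20.4)
nS [ 0.5625 -0.141 ] 0.0 (63.0, 43.5)
nM [ 0.5826 -0.3353] 0.6 (89.7, 54.9)
bar [ 0.4125 -0.2092] 94.0 (72.0, 50.3)
```

View pics/d.png

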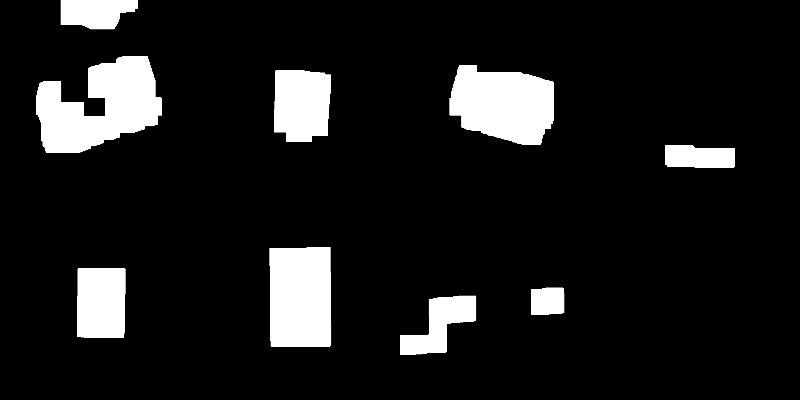

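```bash
cat >> h.py <<'E'
from scipy.optimize import minimize
from scipy.ndimage import map_coordinates
def fit(f,p,x,y,yaw,z,L,W,free=False,cam="wrist",d=.0012,skip=()):
    "pose of an L x W rectangle (yaw deg) at height z by colour contrast across its outline; free: size too"
    g=cv2.GaussianBlur(f,(0,0),.7).astype(float); t=np.linspace(-.92,.92,80)
    def samp(q,e):
        X,Y,A=q[0],q[1],np.radians(q[2]); l,w=(q[3:5] if free else (L,W)); l=l/2+e; w=w/2+e; o=np.ones_like(t)
        ex=np.stack([np.r_[o*l,-o*l,t*L/2,t*L/2],np.r_[t*W/2,t*W/2,o*w,-o*w]],1)
        P=np.c_[X+ex[:,0]*np.cos(A)-ex[:,1]*np.sin(A),Y+ex[:,0]*np.sin(A)+ex[:,1]*np.cos(A),np.full(len(ex),z)]
        uv=proj(cam,P,p); return np.stack([map_coordinates(g[...,c],[uv[:,1],uv[:,0]],order=1,mode="nearest") for c in range(3)],1).reshape(4,-1,3)
    def cost(q):
        D=samp(q,-d)-samp(q,d); return -sum(np.abs(np.median(D[i],0)).sum()+.5*np.abs(D[i].mean(0)).sum() for i in range(4) if i not in skip)
    best=None
    for dy in (-2,0,2):
        for dx in (-.003,0,.003):
          for dz in (-.003,0,.003):
            q0=np.array([x+dx,y+dz,yaw+dy]+([L,W] if free else [])); S=np.vstack([q0]+[q0+np.eye(len(q0))[i]*[.002,.002,1.5,.003,.003][i] for i in range(len(q0))])
            r=minimize(cost,q0,method="Nelder-Mead",options=dict(initial_simplex=S,xatol=1e-5,fatol=1e-3))
            if best is None or r.fun<best.fun: best=r
    return best.x.round(4),round(best.fun)
E
cat > n.py <<'E'
from h import *
f,p=load("w1.npz")
print("S",fit(f,p,.5196,.088,-1.5,.025,.07,.05))
print("M",fit(f,p,.422,-.067,-105,.011,.096,.062))
print("L",fit(f,p,.425,.293,107,.011,.11,.07))
print("nL",fit(f,p,.523,.088,-3.5,.014,.103,.06,True,skip=()))
print("nS",fit(f,p,.5625,-.141,-2,.014,.063,.0435,True))
print("nM",fit(f,p,.5826,-.3353,-1,.014,.09,.055,True))
print("bar",fit(f,p,.43,-.265,3-90,.04,.124,.024,skip=()))
E
time python3 n.py
```

```text
S (array([ 0.52  ,  0.0854, -4.3426]), -567)
M (array([ 4.233000e-01, -6.190000e-02, -1.055547e+02]), -298)
L (array([  0.4282,   0.2847, 108.5031]), -983)
nL (array([ 0.5155,  0.088 , -3.4564,  0.103 ,  0.0622]), -566)
nS (array([ 0.5602, -0.1406, -1.0934,  0.0671,  0.0428]), -801)
nM (array([ 0.5824, -0.3353,  0.3816,  0.0894,  0.055 ]), -828)
bar (array([  0.4297,  -0.2619, -84.6292]), -1538)
real	0m20.313s
user	0m20.826s
sys	0m0.048s
```

```bash
cat >> h.py <<'E'
def over(f,p,fits,out,s=2000,w=266,h=300):
    T=[]
    for x,y,a,z,L,W in fits:
        b=bird("wrist",f,x+h/2/s,y+w/2/s,w,h,s,z,p)[:,:,::-1].copy()
        cv2.polylines(b,[np.int32(cv2.boxPoints(((w/2,h/2),(L*s,W*s),90-a if 0 else -a-90)).round())],True,(0,0,255),1); T.append(b)
    while len(T)%3: T.append(T[0]*0)
    cv2.imwrite(out,np.vstack([np.hstack(T[i:i+3]) for i in range(0,len(T),3)]))
E
python3 - <<'E'
from h import *
f,p=load("w1.npz")
over(f,p,[(.52,.0854,-4.3,.025,.07,.05),(.4233,-.0619,-105.5,.011,.096,.062),(.5155,.088,-3.5,.014,.103,.062),(.5602,-.1406,-1.1,.014,.067,.043),(.5824,-.3353,.4,.014,.0894,.055),(.4297,-.2619,-84.6,.04,.124,.024)],"pics/o1.png")
E
```

```text
(no output)
```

View pics/o1.png

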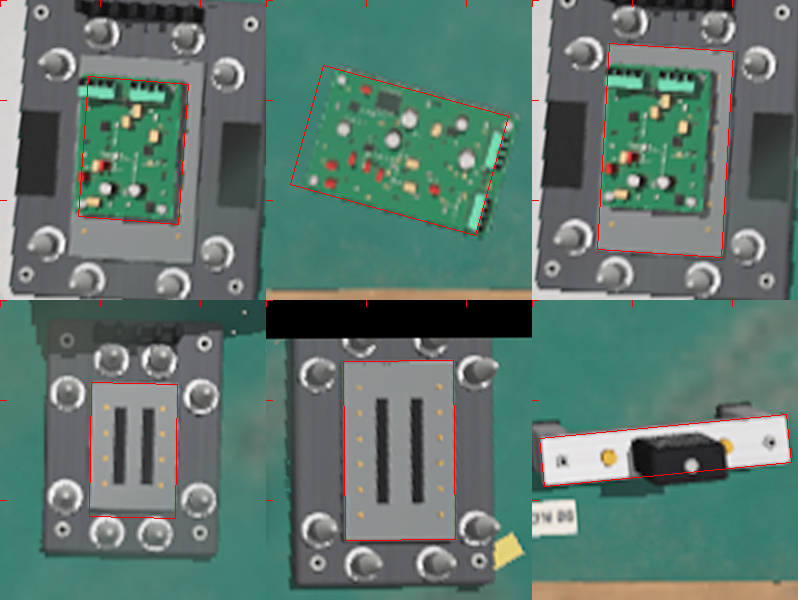

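Request:
{"api": "move_arm", "payload": {"travel": [[10,-40,20],[30,-80,50],[50,-120,90],[67,-150,140],[67,-180,180],[67,-180,220],[67,-180,230],[67,-180,230],[67,-180,230],[67,-180,230]], "roll": [3,3,3,3,3,3,3,3,3,3], "hand": [0,0,0,0,0,0,0,0,0,0]}}

```text
time_s: 2.7
ee_pos: [0.5194, 0.0794, 0.1227]
ee_rot: [1.0, -0.027, 0.001, -0.0]
ft_force: [0.6, 0.2, 0.2]
gripper_width: 0.0854
finger_force: 0.0
```

```bash
cat > snap.py <<'E'
from h import *
def yaw(q):
    from scipy.spatial.transform import Rotation as R
    M=R.from_quat(q).as_matrix(); return np.degrees(np.arctan2(M[1,0],M[0,0]))
def snap(n):
    p=robot.camera_params("wrist"); f=robot.grab_frame("wrist"); np.savez(n+".npz",f=f,E=p["extrinsics"],K=p["mtx"]); cv2.imwrite(f"pics/{n}.png",f[:,:,::-1])
    s=robot.sense(); print(s["time_s"],s["ee_pos"].round(4),"yaw",round(yaw(s["ee_rot"]),2),"w",round(s["gripper_width"],4),"q7",s["qpos"][6].round(2))
    return f,p
E
python3 - <<'E'
from snap import *
f,p=snap("w2")
r=fit(f,p,.52,.0865,-2,.025,.07,.05); print("S",r)
n=fit(f,p,.5155,.088,-3.5,.014,.103,.061,True); print("nL",n)
q=r[0]; b=n[0]
over(f,p,[(*q,.025,.07,.05),(*b[:3],.014,b[3],b[4])],"pics/o2.png",w=300,h=300)
E
```

```text
2.75 [0.5192 0.0794 0.1225] yaw -3.11 w 0.0857 q7 -2.08
S (array([ 0.5222,  0.0887, -3.5438]), -673)
nL (array([ 0.5186,  0.0883, -3.1004,  0.0973,  0.0631]), -660)
```

View pics/o2.png

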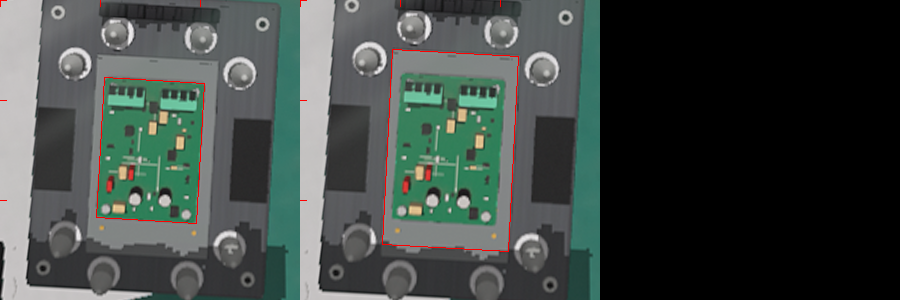

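Request:
{"api": "move_arm", "payload": {"travel": [[2.5,-9.5,20],[2.5,-9.5,50],[2.5,-9.5,80],[2.5,-9.5,100],[2.5,-9.5,107],[2.5,-9.5,107],[2.5,-9.5,107],[2.5,-9.5,107],[2.5,-9.5,107],[2.5,-9.5,107]], "roll": [0.4,0.4,0.4,0.4,0.4,0.4,0.4,0.4,0.4,0.4], "hand": [0.1,0.1,0.1,0.1,0.1,0.1,1,1,1,1], "squeeze": 50}}

```text
time_s: 4.0
ee_pos: [0.5222, 0.0891, 0.0156]
ee_rot: [1.0, -0.03, 0.001, -0.0]
ft_force: [-0.9, -0.7, 5.6]
gripper_width: 0.0485
finger_force: 51.5
```

Request:
{"api": "move_arm", "payload": {"travel": [[0,0,-15],[0,0,-50],[0,0,-95],[-10,30,-115],[-20,80,-115],[-38,130,-115],[-38,180,-115],[-38,220,-115],[-38,232,-115],[-38,232,-115]], "roll": [0,0,0,-2,-2,-2,-2,-2,-2,-2], "hand": [1,1,1,1,1,1,1,1,1,1]}}

```text
time_s: 5.25
ee_pos: [0.4694, -0.1405, 0.1298]
ee_rot: [1.0, -0.014, 0.0, 0.0]
ft_force: [0.9, 0.6, -2.3]
gripper_width: 0.0484
finger_force: 52.4
```

```bash
python3 - <<'E'
from snap import *
f,p=snap("w3")
t=robot.sense()["ee_pos"]; y0=yaw(robot.sense()["ee_rot"]); zb=t[2]-.0156+.025
r=fit(f,p,t[0],t[1],y0,zb,.07,.05); print("S",r)
n=fit(f,p,.5615,-.141,-1.5,.014,.064,.043,True); print("nS",n)
q=r[0]; b=n[0]
over(f,p,[(*q,zb,.07,.05),(*b[:3],.014,b[3],b[4])],"pics/o3.png",w=266,h=300)
E
```

```text
5.3 [ 0.4696 -0.1393  0.1297] yaw -1.44 w 0.0482 q7 -1.58
S (array([ 0.4693, -0.1406, -2.3978]), -476)
nS (array([ 0.5606, -0.1404, -1.4942,  0.0676,  0.0429]), -978)
```

View pics/o3.png

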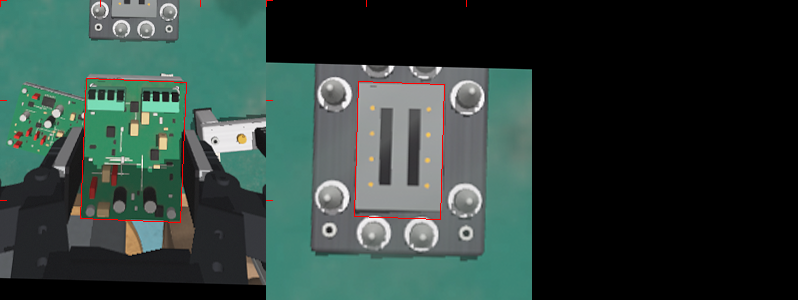

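Request:
{"api": "move_arm", "payload": {"travel": [[30,-1,0],[65,-2,0],[92,-2.9,20],[92.7,-2.9,50],[92.7,-2.9,75],[92.7,-2.9,88],[92.7,-2.9,95],[92.7,-2.9,100],[92.7,-2.9,103],[92.7,-2.9,103]], "roll": [-0.3,-0.3,-0.3,-0.3,-0.3,-0.3,-0.3,-0.3,-0.3,-0.3], "hand": [1,1,1,1,1,1,1,1,1,1]}}

```text
time_s: 6.55
ee_pos: [0.5623, -0.1399, 0.0266]
ee_rot: [1.0, -0.01, 0.0, 0.0]
ft_force: [0.6, 0.2, -1.1]
gripper_width: 0.0483
finger_force: 52.3
```

Request:
{"api": "move_arm", "payload": {"travel": [[0,0,4],[0,0,8],[0,0,10.5],[0,0,10.5],[0,0,10.5],[0,0,10.5],[0,0,10.5],[0,0,10.5],[0,0,0],[0,0,-20]], "roll": [0,0,0,0,0,0,0,0,0,0], "hand": [1,1,1,1,0.1,0.1,0.1,0.1,0.1,0.1]}}

```text
time_s: 7.8
ee_pos: [0.5618, -0.1396, 0.0468]
ee_rot: [1.0, -0.01, -0.001, -0.0]
ft_force: [0.6, -0.5, 0.6]
gripper_width: 0.0769
finger_force: 0.0
```

Request:
{"api": "move_arm", "payload": {"travel": [[0,0,-40],[-10,-5,-78],[-50,-25,-78],[-90,-45,-78],[-120,-62,-78],[-141,-71.8,-78],[-141,-71.8,-78],[-141,-71.8,-78],[-141,-71.8,-78],[-141,-71.8,-78]], "roll": [0,-8,-18,-28,-38,-48,-58,-68,-76,-76], "hand": [0,0,0,0,0,0,0,0,0,0]}}

```text
time_s: 9.05
ee_pos: [0.423, -0.0654, 0.1253]
ee_rot: [0.795, 0.607, 0.0, 0.001]
ft_force: [-0.4, 1.1, -0.2]
gripper_width: 0.0852
finger_force: 0.0
```

```bash
python3 - <<'E'
from snap import *
f,p=snap("w4")
r=fit(f,p,.4223,-.0651,-105,.011,.096,.062); print("M",r)
q=r[0]
h,w,s=300,266,2000
over(f,p,[(*q,.011,.096,.062),(.562,-.1405,-1.3,.025,.07,.05)],"pics/o4.png")
g=robot.grab_frame("top"); np.save("top4.npy",g)
P=robot.camera_params("top"); b=bird("top",g,.562+.075,-.14+.0665,w,h,s,.025,P)[:,:,::-1].copy()
cv2.polylines(b,[np.int32(cv2.boxPoints(((w/2,h/2),(140,100),-88.7)))],True,(0,0,255),1)
o=cv2.imread("pics/o4.png"); o[:,532:798]=b; cv2.imwrite("pics/o4.png",o)
E
```

```text
9.1 [ 0.423  -0.0654  0.1251] yaw 74.65 w 0.0853 q7 -0.56
M (array([ 4.229000e-01, -6.590000e-02, -1.056034e+02]), -521)
```

View pics/o4.png

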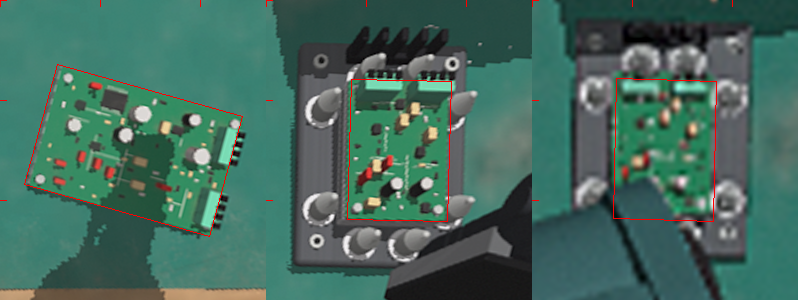

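Request:
{"api": "move_arm", "payload": {"travel": [[0,0,30],[0,0,70],[0,0,105],[0,0,118],[0,0,124],[0,0,124],[0,0,124],[0,0,124],[0,0,124],[0,0,124]], "roll": [0.2,0.2,0.2,0.2,0.2,0.2,0.2,0.2,0.2,0.2], "hand": [0,0,0,0,0,0,1,1,1,1], "squeeze": 60}}

```text
time_s: 10.4
ee_pos: [0.4235, -0.0654, 0.0017]
ee_rot: [0.795, 0.606, 0.0, 0.001]
ft_force: [-2.9, 0.4, 11.9]
gripper_width: 0.0594
finger_force: 61.5
```

Request:
{"api": "move_arm", "payload": {"travel": [[0,0,-30],[0,0,-80],[-30,30,-118],[-60,62,-118],[-95,98,-118],[-130,134,-118],[-165,170,-118],[-200,207,-118],[-217.2,225,-118],[-217.2,225,-118]], "roll": [0,-10,-20,-30,-40.5,-51,-61.5,-72,-82.5,-93], "hand": [1,1,1,1,1,1,1,1,1,1]}}

```text
time_s: 11.65
ee_pos: [0.5818, -0.3371, 0.1177]
ee_rot: [0.107, 0.994, -0.0, -0.0]
ft_force: [-0.1, 1.5, -2.7]
gripper_width: 0.0593
finger_force: 66.8
```

```bash
python3 - <<'E'
from snap import *
f,p=snap("w5")
s=robot.sense(); t=s["ee_pos"]; zb=t[2]-.0017+.011
r=fit(f,p,t[0],t[1],yaw(s["ee_rot"])+180,zb,.096,.062); print("M",r)
g=np.load("top4.npy"); P=robot.camera_params("top")
print("nM top",fit(g,P,.5824,-.3353,.4,.014,.0895,.055,True,cam="top",d=.002)); print("nS top",fit(g,P,.4229,-.0659,-105.6,.011,.096,.062,cam="top",d=.002))
E
```

```text
11.7 [ 0.5814 -0.3357  0.1176] yaw 168.1 w 0.0598 q7 1.27
M (array([ 5.814000e-01, -3.373000e-01,  3.478931e+02]), -564)
nM top (array([ 0.5858, -0.3342,  0.9694,  0.0883,  0.0547]), -636)
nS top (array([ 4.243000e-01, -6.430000e-02, -1.003644e+02]), -37)
```

Request:
{"api": "move_arm", "payload": {"travel": [[-6,22,-5],[-13,50,-10],[-20,80,-12],[-28,108,-12],[-28,108,-12],[-28,108,-12],[-28,108,-12],[-28,108,-12],[-28,108,-12],[-28,108,-12]], "roll": [-6,-12.2,-12.2,-12.2,-12.2,-12.2,-12.2,-12.2,-12.2,-12.2], "hand": [1,1,1,1,1,1,1,1,1,1]}}

```text
time_s: 12.95
ee_pos: [0.6324, -0.2349, 0.1302]
ee_rot: [0.002, 1.0, 0.0, -0.0]
ft_force: [0.6, -0.4, -2.2]
gripper_width: 0.0591
finger_force: 66.8
```

```bash
python3 - <<'E'
from snap import *
f,p=snap("w6")
s=robot.sense(); t=s["ee_pos"]; zb=t[2]-.0017+.011
r=fit(f,p,t[0],t[1],yaw(s["ee_rot"])+180,zb,.096,.062); print("M",r)
n=fit(f,p,.5824,-.3353,.4,.014,.0895,.055,True); print("nM",n)
b=n[0]; over(f,p,[(*r[0],zb,.096,.062),(*b[:3],.014,b[3],b[4]),(*b[:3],.010,b[3],b[4])],"pics/o6.png")
E
```

```text
13.0 [ 0.6325 -0.2348  0.1302] yaw 179.81 w 0.0591 q7 1.29
M (array([ 6.321000e-01, -2.347000e-01,  3.601063e+02]), -638)
nM (array([ 0.5821, -0.3351,  0.6382,  0.0892,  0.0551]), -1311)
```

View pics/o6.png

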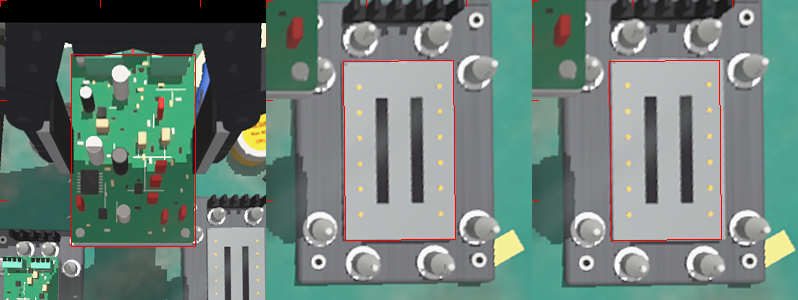

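Request:
{"api": "move_arm", "payload": {"travel": [[15,-30,0],[32,-65,0],[49.7,-95,0],[49.7,-100.5,20],[49.7,-100.5,55],[49.7,-100.5,80],[49.7,-100.5,93],[49.7,-100.5,100],[49.7,-100.5,104],[49.7,-100.5,104]], "roll": [-0.5,-0.5,-0.5,-0.5,-0.5,-0.5,-0.5,-0.5,-0.5,-0.5], "hand": [1,1,1,1,1,1,1,1,1,1]}}

```text
time_s: 14.25
ee_pos: [0.5829, -0.3351, 0.0268]
ee_rot: [-0.003, 1.0, -0.0, 0.0]
ft_force: [-0.8, -0.3, -2.7]
gripper_width: 0.0594
finger_force: 66.7
```

Request:
{"api": "move_arm", "payload": {"travel": [[0,0,4],[0,0,8],[0,0,10.5],[0,0,10.5],[0,0,10.5],[0,0,10.5],[0,0,10.5],[0,0,10.5],[0,0,0],[0,0,-25]], "roll": [0,0,0,0,0,0,0,0,0,0], "hand": [1,1,1,1,0.1,0.1,0.1,0.1,0.1,0.1]}}

```text
time_s: 15.5
ee_pos: [0.582, -0.3347, 0.0517]
ee_rot: [-0.003, 1.0, 0.0, -0.001]
ft_force: [-0.3, 0.5, 0.3]
gripper_width: 0.0767
finger_force: 0.0
```

Request:
{"api": "move_arm", "payload": {"travel": [[0,0,-40],[5,20,-90],[20,80,-90],[35,140,-90],[52,200,-90],[68,262,-90],[84,324,-90],[100,386,-90],[116,446,-90],[129,506,-90]], "roll": [0,0,10,20,30,40,50,60,70,72], "hand": [0,0,0,0,0,0,0,0,0,0]}}

```text
time_s: 16.75
ee_pos: [0.4511, 0.1692, 0.1432]
ee_rot: [0.586, 0.81, 0.001, 0.002]
ft_force: [0.8, -0.4, 0.2]
gripper_width: 0.0853
finger_force: 0.0
```

```bash
python3 - <<'E'
from snap import *
f,p=snap("w7")
print("L",fit(f,p,.428,.286,108,.011,.11,.07))
print("nL",fit(f,p,.5165,.088,-3.5,.014,.103,.061,True))
g=robot.grab_frame("top"); P=robot.camera_params("top"); print("M top", fit(g,P,.583,-.334,.5,.025,.096,.062,cam="top",d=.002))
E
```

```text
16.8 [0.448  0.1797 0.1445] yaw 108.97 w 0.0857 q7 -0.58
L (array([  0.4267,   0.2917, 107.9301]), -1197)
nL (array([ 0.5159,  0.0885, -3.3608,  0.1031,  0.0631]), -815)
M top (array([ 0.5819, -0.3336,  0.7004]), -523)
```

Request:
{"api": "move_arm", "payload": {"travel": [[20,3,5],[50,8,10],[85,12,20],[112.8,16.3,24],[112.8,16.3,24],[112.8,16.3,24],[112.8,16.3,24],[112.8,16.3,24],[112.8,16.3,24],[112.8,16.3,24]], "roll": [1,1,1,1,1,1,1,1,1,1], "hand": [0,0,0,0,0,0,0,0,0,0]}}

```text
time_s: 18.1
ee_pos: [0.4315, 0.2789, 0.1173]
ee_rot: [0.593, 0.805, -0.0, 0.0]
ft_force: [-0.0, 0.5, -0.5]
gripper_width: 0.0853
finger_force: 0.0
```

```bash
python3 - <<'E'
from snap import *
f,p=snap("w8")
print("L",fit(f,p,.4267,.2917,108,.011,.11,.07))
E
```

```text
18.15 [0.4315 0.279  0.1172] yaw 107.31 w 0.0855 q7 -0.84
L (array([  0.4266,   0.2915, 108.6444]), -1366)
```

Request:
{"api": "move_arm", "payload": {"travel": [[13.4,-1,10],[13.4,-1,50],[13.4,-1,90],[13.4,-1,107],[13.4,-1,115.5],[13.4,-1,115.5],[13.4,-1,115.5],[13.4,-1,115.5],[13.4,-1,115.5],[13.4,-1,115.5]], "roll": [-1.1,-1.1,-1.1,-1.1,-1.1,-1.1,-1.1,-1.1,-1.1,-1.1], "hand": [0,0,0,0,0,0,1,1,1,1], "squeeze": 70}}

```text
time_s: 19.4
ee_pos: [0.4278, 0.2955, 0.0108]
ee_rot: [0.584, 0.812, 0.003, 0.003]
ft_force: [-4.4, -8.8, 76.8]
gripper_width: 0.0164
finger_force: 38.5
```

Request:
{"api": "move_arm", "payload": {"travel": [[0,0,-9],[0,0,-9],[0,0,-9],[0,0,-12],[0,0,-30],[0,0,-60],[0,0,-90],[0,0,-115],[0,0,-115],[0,0,-115]], "roll": [0,0,0,0,0,0,0,0,0,0], "hand": [0,0,0,0,0,0,0,0,0,0]}}

```text
time_s: 20.65
ee_pos: [0.4263, 0.2912, 0.1166]
ee_rot: [0.585, 0.811, -0.0, 0.0]
ft_force: [0.2, -0.2, 0.2]
gripper_width: 0.0855
finger_force: 0.0
```

```bash
python3 - <<'E'
from snap import *
f,p=snap("w9")
r=fit(f,p,.4266,.2915,108.6,.011,.11,.07); print("L",r)
over(f,p,[(*r[0],.011,.11,.07)]*3,"pics/o9.png")
E
```

```text
20.7 [0.4261 0.2911 0.1162] yaw 108.42 w 0.0855 q7 -0.85
L (array([  0.4308,   0.2929, 108.1137]), -1396)
```

View pics/w9.png

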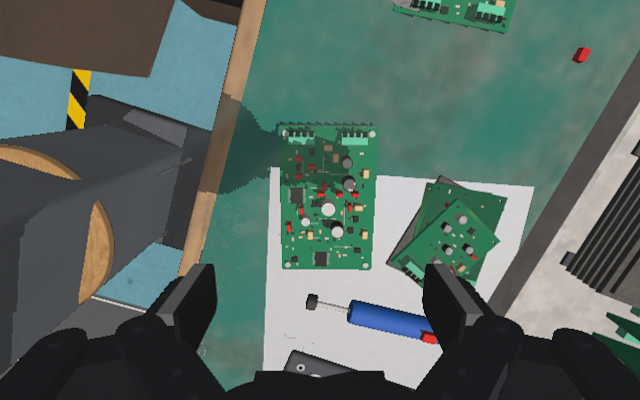

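Picture w9 shows the large board flat and whole at (327,195), about 4 mm from where it was. The open pads stand higher than the shut TCP, so they slid over the edge. I'll grasp again, lower.

Request:
{"api": "move_arm", "payload": {"travel": [[0,5,10],[0,5,50],[0,5,90],[0,5,112],[0,5,121],[0,5,121],[0,5,121],[0,5,121],[0,5,121],[0,5,121]], "roll": [0.3,0.3,0.3,0.3,0.3,0.3,0.3,0.3,0.3,0.3], "hand": [0,0,0,0,0,0,0.5,0.5,0.5,0.5], "squeeze": 70}}

```text
time_s: 21.95
ee_pos: [0.4319, 0.2938, -0.0024]
ee_rot: [0.587, 0.81, 0.001, 0.001]
ft_force: [-1.9, -0.5, 6.2]
gripper_width: 0.0674
finger_force: 77.9
```

Request:
{"api": "move_arm", "payload": {"travel": [[0,0,-15],[0,0,-50],[-20,-3,-100],[-45,-6,-137],[-70,-9,-137],[-95,-12,-137],[-95,-12,-137],[-95,-12,-137],[-95,-12,-137],[-95,-12,-137]], "roll": [0,10,20.5,31,41.5,52,62.5,73,83.5,94], "hand": [0.5,0.5,0.5,0.5,0.5,0.5,0.5,0.5,0.5,0.5]}}

```text
time_s: 23.2
ee_pos: [0.4492, 0.1993, 0.1339]
ee_rot: [0.993, 0.12, 0.001, -0.0]
ft_force: [-0.3, -0.4, -3.1]
gripper_width: 0.0674
finger_force: 80.1
```

Request:
{"api": "move_arm", "payload": {"travel": [[0,0,0],[0,0,0],[0,0,0],[0,0,0],[0,0,0],[0,0,0],[0,0,0],[0,0,0],[0,0,0],[0,0,0]], "roll": [9,17.5,17.5,17.5,17.5,17.5,17.5,17.5,17.5,17.5], "hand": [0.5,0.5,0.5,0.5,0.5,0.5,0.5,0.5,0.5,0.5]}}

```text
time_s: 24.45
ee_pos: [0.4494, 0.1992, 0.1327]
ee_rot: [1.0, -0.029, -0.0, 0.0]
ft_force: [-0.4, -1.0, -2.9]
gripper_width: 0.0675
finger_force: 80.1
```

```bash
python3 - <<'E'
from snap import *
f,p=snap("w10")
s=robot.sense(); t=s["ee_pos"]; zb=t[2]+.0024+.011
for dz in (0,.003,.006,-.003): r=fit(f,p,t[0],t[1],yaw(s["ee_rot"]),zb+dz,.11,.07); print("L",dz,r)
r=fit(f,p,t[0],t[1],yaw(s["ee_rot"]),zb,.11,.07)
n=fit(f,p,.517,.088,-3.4,.014,.103,.062,True); print("nL",n)
b=n[0]; over(f,p,[(*r[0],zb,.11,.07),(*b[:3],.014,b[3],b[4]),(*b[:3],.010,.11,.07)],"pics/o10.png")
E
```

```text
24.5 [0.4493 0.1992 0.1327] yaw -3.37 w 0.0676 q7 -2.33
L 0 (array([ 0.4478,  0.1999, -3.3673]), -635)
L 0.003 (array([ 0.4482,  0.1994, -3.4409]), -570)
L 0.006 (array([ 0.4485,  0.198 , -3.8081]), -526)
L -0.003 (array([ 0.4473,  0.1996, -3.6844]), -607)
nL (array([ 0.5159,  0.0883, -3.3287,  0.1027,  0.0629]), -853)
```

Request:
{"api": "move_arm", "payload": {"travel": [[22,30,0],[48,68,0],[74.6,100,0],[74.6,107.4,15],[74.6,107.4,50],[74.6,107.4,80],[74.6,107.4,97],[74.6,107.4,105],[74.6,107.4,110],[74.6,107.4,110]], "roll": [0,0,0,0,0,0,0,0,0,0], "hand": [0.5,0.5,0.5,0.5,0.5,0.5,0.5,0.5,0.5,0.5]}}

```text
time_s: 25.75
ee_pos: [0.5178, 0.0878, 0.0231]
ee_rot: [1.0, -0.029, 0.0, -0.0]
ft_force: [0.2, 0.2, -1.9]
gripper_width: 0.0671
finger_force: 80.0
```

Request:
{"api": "move_arm", "payload": {"travel": [[0,0,4],[0,0,8],[0,0,11],[0,0,11],[0,0,11],[0,0,11],[0,0,11],[0,0,11],[0,0,0],[0,0,-25]], "roll": [0,0,0,0,0,0,0,0,0,0], "hand": [0.5,0.5,0.5,0.5,0,0,0,0,0,0]}}

```text
time_s: 27.0
ee_pos: [0.5168, 0.0875, 0.0479]
ee_rot: [1.0, -0.029, -0.001, 0.0]
ft_force: [1.3, -0.4, 0.7]
gripper_width: 0.0852
finger_force: 0.0
```

Request:
{"api": "move_arm", "payload": {"travel": [[0,10,-40],[-5,40,-90],[-15,85,-112],[-25,135,-112],[-35,185,-112],[-45,235,-112],[-55,285,-112],[-62,330,-112],[-66,354,-112],[-66,354,-112]], "roll": [0,-8,-18,-28.5,-39,-49.5,-60,-70.5,-81,-91.5], "hand": [0,0,0,0,0,0,0,0,0,0]}}

```text
time_s: 28.25
ee_pos: [0.4298, -0.2646, 0.1603]
ee_rot: [0.718, 0.696, -0.0, 0.0]
ft_force: [0.2, 1.4, -0.5]
gripper_width: 0.0855
finger_force: 0.0
```

Request:
{"api": "move_arm", "payload": {"travel": [[0,0,0],[0,0,0],[0,0,0],[0,0,0],[0,0,0],[0,0,0],[0,0,0],[0,0,0],[0,0,0],[0,0,0]], "roll": [-7,-7,-7,-7,-7,-7,-7,-7,-7,-7], "hand": [0,0,0,0,0,0,0,0,0,0]}}

```text
time_s: 29.5
ee_pos: [0.4307, -0.2619, 0.1598]
ee_rot: [0.675, 0.738, -0.0, -0.0]
ft_force: [0.1, -0.3, -0.6]
gripper_width: 0.0855
finger_force: 0.0
```

```bash
python3 - <<'E'
from snap import *
f,p=snap("w11")
print("bar",fit(f,p,.4297,-.2635,95.4,.04,.124,.024)); 
for z in(.072,.04):print("grip",z,fit(f,p,.4297,-.2635,95.4,z,.036,.018,d=.001))
g=robot.grab_frame("top"); P=robot.camera_params("top")
print("L top",fit(g,P,.516,.088,-3.4,.025,.11,.07,cam="top",d=.002)); print("M top",fit(g,P,.582,-.335,.5,.025,.096,.062,cam="top",d=.002)); print("S top",fit(g,P,.562,-.14,-1.5,.025,.07,.05,cam="top",d=.002))
f1,p1=load("w1.npz")
print("bar w1",fit(f1,p1,.4297,-.2635,95.4,.04,.124,.024))
E
```

```text
29.55 [ 0.4307 -0.2619  0.1597] yaw 95.12 w 0.0854 q7 0.25
bar (array([ 0.4294, -0.2617, 95.5114]), -1692)
grip 0.072 (array([ 0.4292, -0.2607, 94.6883]), -1487)
grip 0.04 (array([ 0.43  , -0.2625, 96.1934]), -898)
L top (array([ 0.5146,  0.0892, -4.0385]), -444)
M top (array([ 0.5819, -0.3339,  0.9275]), -360)
S top (array([ 0.5616, -0.1381, -1.2684]), -526)
bar w1 (array([ 0.4297, -0.2619, 95.3708]), -1538)
```

Request:
{"api": "move_arm", "payload": {"travel": [[0.5,-1.4,15],[0.5,-1.4,50],[0.5,-1.4,85],[0.5,-1.4,108],[0.5,-1.4,115],[0.5,-1.4,115],[0.5,-1.4,115],[0.5,-1.4,115],[0.5,-1.4,115],[0.5,-1.4,115]], "roll": [-0.4,-0.4,-0.4,-0.4,-0.4,-0.4,-0.4,-0.4,-0.4,-0.4], "hand": [0,0,0,0,0,1,1,1,1,1], "squeeze": 60}}

```text
time_s: 30.85
ee_pos: [0.4297, -0.2619, 0.0455]
ee_rot: [0.672, 0.74, -0.0, 0.001]
ft_force: [-0.4, 0.2, 6.2]
gripper_width: 0.017
finger_force: 59.0
```

Request:
{"api": "move_arm", "payload": {"travel": [[0,0,-15],[0,0,-60],[10,5,-110],[50,23,-125],[95,44,-125],[140,65,-125],[185,86,-125],[225,105,-125],[232.5,108.8,-125],[232.5,108.8,-125]], "roll": [0,0,2,4,6,8,8.9,8.9,8.9,8.9], "hand": [1,1,1,1,1,1,1,1,1,1]}}

```text
time_s: 32.1
ee_pos: [0.5149, -0.0195, 0.1699]
ee_rot: [0.727, 0.686, -0.0, -0.0]
ft_force: [-0.8, -1.4, -2.1]
gripper_width: 0.0166
finger_force: 59.1
```

```bash
python3 - <<'E'
from snap import *
f,p=snap("w12")
s=robot.sense(); t=s["ee_pos"]; y0=yaw(s["ee_rot"])
for z in (.024,.025,.026): r=fit(f,p,.516,.088,-3.4,z,.11,.07); print("L",z,r)
zb=t[2]-.0455+.04
q=fit(f,p,t[0],t[1],y0,zb,.124,.024); print("bar",q)
print("padL",fit(f,p,.519,.14,-3.4,.010,.045,.02,True)); print("padR",fit(f,p,.513,.036,-3.4,.010,.045,.02,True))
r=fit(f,p,.516,.088,-3.4,.025,.11,.07)
over(f,p,[(*r[0],.025,.11,.07),(*q[0],zb,.124,.024),(.5159,.0883,-3.33,.01,.045,.104)],"pics/o12.png")
E
```

```text
32.15 [ 0.5147 -0.0206  0.1697] yaw 86.59 w 0.0171 q7 -0.41
L 0.024 (array([ 0.5148,  0.0881, -3.459 ]), -431)
L 0.025 (array([ 0.5146,  0.088 , -3.1966]), -427)
L 0.026 (array([ 0.5145,  0.0881, -3.4416]), -428)
bar (array([ 5.14100e-01, -1.94000e-02,  8.64368e+01]), -1761)
padL (array([ 5.1870e-01,  1.1900e-01, -6.1989e+00,  4.3100e-02, -1.0000e-04]), -178)
padR (array([ 0.5128,  0.0385, -3.0149,  0.044 ,  0.0164]), -886)
```

View pics/o12.png

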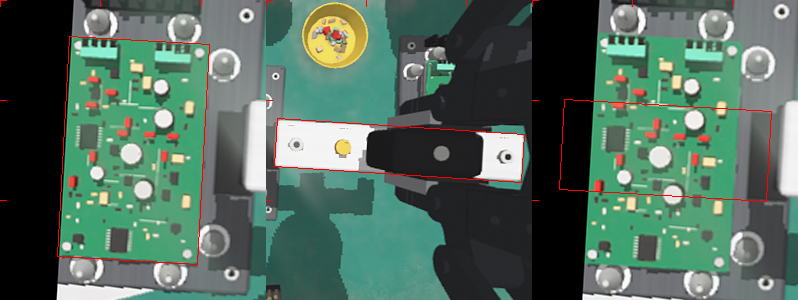

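Request:
{"api": "move_arm", "payload": {"travel": [[20,-1,0],[60,-3,0],[95,-4.5,0],[108.6,-5.1,20],[108.6,-5.1,50],[108.6,-5.1,75],[108.6,-5.1,92],[108.6,-5.1,99],[108.6,-5.1,99],[108.6,-5.1,99]], "roll": [0,0,0,0,0,0,0,0,0,0], "hand": [1,1,1,1,1,1,1,1,1,1]}}

```text
time_s: 33.4
ee_pos: [0.5172, 0.0891, 0.0716]
ee_rot: [0.728, 0.686, 0.001, 0.0]
ft_force: [1.2, -0.4, -2.2]
gripper_width: 0.0171
finger_force: 59.1
```

```bash
python3 - <<'E'
from snap import *
f,p=snap("w13")
s=robot.sense(); t=s["ee_pos"]; y0=yaw(s["ee_rot"]); print(s["ft_force"].round(1))
print("bar",fit(f,p,t[0],t[1],y0,t[2]-.0455+.04,.124,.024))
E
```

```text
33.45 [0.5172 0.0892 0.0716] yaw 86.62 w 0.0165 q7 -0.75
[ 0.2  0.1 -2.3]
bar (array([ 0.5164,  0.0894, 86.6578]), -1782)
```

Request:
{"api": "move_arm", "payload": {"travel": [[-1.2,-0.6,3],[-1.2,-0.6,8],[-1.2,-0.6,12],[-1.2,-0.6,14.5],[-1.2,-0.6,15.8],[-1.2,-0.6,15.8],[-1.2,-0.6,15.8],[-1.2,-0.6,15.8],[-1.2,-0.6,15.8],[-1.2,-0.6,15.8]], "roll": [0,0,0,0,0,0,0,0,0,0], "hand": [1,1,1,1,1,1,1,1,1,1]}}

```text
time_s: 34.7
ee_pos: [0.5158, 0.088, 0.0555]
ee_rot: [0.728, 0.686, -0.0, 0.0]
ft_force: [-1.8, -0.6, 5.5]
gripper_width: 0.0171
finger_force: 60.2
```

Request:
{"api": "move_arm", "payload": {"travel": [[0,0,0],[0,0,0],[0,0,0],[0,0,-5],[0,0,-20],[0,0,-45],[0,0,-60],[0,0,-60],[0,0,-60],[0,0,-60]], "roll": [0,0,0,0,0,0,0,0,0,0], "hand": [0.5,0.5,0.5,0.5,0.5,0.5,0.5,1,1,1]}}

```text
time_s: 35.95
ee_pos: [0.5153, 0.0878, 0.1142]
ee_rot: [0.728, 0.686, -0.001, -0.0]
ft_force: [-0.3, -0.2, -0.3]
gripper_width: 0.0002
finger_force: 0.0
```

Request:
{"api": "move_arm", "payload": {"travel": [[0,0,0],[0,0,0],[0,0,15],[0,0,25],[0,0,29],[0,0,31],[0,0,32],[0,0,33],[0,0,34],[0,0,34]], "roll": [0,0,0,0,0,0,0,0,0,0], "hand": [1,1,1,1,1,1,1,1,1,1]}}

```text
time_s: 37.2
ee_pos: [0.5165, 0.088, 0.0821]
ee_rot: [0.728, 0.686, 0.0, 0.001]
ft_force: [-1.6, -1.8, 7.7]
gripper_width: -0.0002
finger_force: 4.1
```

Request:
{"api": "move_arm", "payload": {"travel": [[0,0,1],[0,0,2],[0,0,3],[0,0,3],[0,0,3],[0,0,3],[0,0,3],[0,0,3],[0,0,3],[0,0,3]], "roll": [0,0,0,0,0,0,0,0,0,0], "hand": [1,1,1,1,1,1,1,1,1,1]}}

```text
time_s: 38.45
ee_pos: [0.5185, 0.0879, 0.0822]
ee_rot: [0.728, 0.686, 0.001, 0.003]
ft_force: [-5.2, -2.9, 31.5]
gripper_width: -0.0001
finger_force: 15.7
```

Request:
{"api": "move_arm", "payload": {"travel": [[0,0,-2],[0,0,-6],[0,0,-20],[0,0,-60],[0,0,-100],[-30,0,-120],[-80,0,-120],[-120,0,-120],[-120,0,-120],[-120,0,-120]], "roll": [0,0,0,0,0,0,0,0,0,0], "hand": [1,1,1,1,1,1,1,1,1,1]}}

```text
time_s: 39.7
ee_pos: [0.5088, -0.0312, 0.1984]
ee_rot: [0.728, 0.686, 0.0, -0.0]
ft_force: [0.5, 1.4, -0.8]
gripper_width: -0.0
finger_force: 0.0
```

```bash
python3 - <<'E'
from snap import *
f,p=snap("w14")
print("bar",fit(f,p,.5157,.088,86.6,.05,.124,.024))
print("L",fit(f,p,.515,.088,-3.4,.025,.11,.07)); print("S",fit(f,p,.562,-.14,-1.3,.025,.07,.05))
g=robot.grab_frame("top"); P=robot.camera_params("top")
print("M top",fit(g,P,.582,-.335,.5,.025,.096,.062,cam="top",d=.002))
print(robot.sense()["ft_force"].round(1))
E
```

```text
39.75 [ 0.5089 -0.0306  0.1983] yaw 86.71 w -0.0001 q7 -0.35
bar (array([ 0.5152,  0.0885, 86.6089]), -1508)
L (array([ 0.5148,  0.0879, -3.5253]), -388)
S (array([ 0.5747, -0.1393, -0.8461]), -677)
M top (array([ 0.5819, -0.3336,  0.7271]), -519)
[ 0.2 -0.1  0.2]
```

Request:
{"api": "move_arm", "payload": {"travel": [[-30,2,-10],[-65,4,-30],[-105,6,-50],[-150,9,-50],[-195,11,-50],[-240,14,-50],[-280,16,-50],[-300,17,-50],[-300,17,-50],[-300,17,-50]], "roll": [0,0,0,0,0,0,0,0,0,0], "hand": [1,1,1,1,1,1,1,1,1,1]}}

```text
time_s: 41.05
ee_pos: [0.5088, -0.3298, 0.2481]
ee_rot: [0.727, 0.687, 0.0, -0.0]
ft_force: [0.4, 0.4, -0.2]
gripper_width: -0.0003
finger_force: 0.0
```

```bash
python3 - <<'E'
from snap import *
f,p=snap("w15")
for z in (.025,.031): print(z,"S",fit(f,p,.562,-.14,-1.3,z,.07,.05,True),"M",fit(f,p,.582,-.335,.6,z,.096,.062,True))
print("S",fit(f,p,.562,-.14,-1.3,.025,.07,.05),"M",fit(f,p,.582,-.335,.6,.025,.096,.062))
E
```

```text
41.1 [ 0.5089 -0.3298  0.2482] yaw 86.82 w 0.0003 q7 0.21
0.025 S (array([ 0.5609, -0.1345, -1.7214,  0.0627,  0.0544]), -535) M (array([ 0.5798, -0.3349,  0.3783,  0.0965,  0.062 ]), -719)
0.031 S (array([ 0.5575, -0.1266, -1.8888,  0.0556,  0.056 ]), -598) M (array([ 0.5786, -0.3334,  0.7737,  0.0945,  0.0607]), -714)
S (array([ 0.5721,  0.0355, -2.4251]), -525) M (array([ 0.5796, -0.3348,  0.4378]), -704)
```

```bash
python3 - <<'E'
from snap import *
f,p=load("w4.npz")
for z in (.025,.031): print(z,fit(f,p,.562,-.1405,-1.3,z,.07,.05,skip=(1,)))
f,p=load("w11.npz"); print(proj("wrist",[.562,-.14,.025],p),fit(f,p,.562,-.1405,-1.3,.025,.07,.05,True))
f,p=load("w6.npz"); print(proj("wrist",[.562,-.14,.025],p),fit(f,p,.562,-.1405,-1.3,.025,.07,.05,True))
E
```

```text
0.025 (array([ 0.5572, -0.1391, -1.7631]), -663)
0.031 (array([ 0.5588, -0.1356, -1.6829]), -601)
[515.89922401  45.43790472] (array([ 0.5622, -0.1392, -1.0848,  0.0701,  0.0497]), -742)
[458.41119008 102.83492938] (array([ 0.5689, -0.1397, -1.3941,  0.0834,  0.05  ]), -848)
```

```bash
python3 -c "
from rig import robot
print(robot.sign_off())"
```

```text
the job is handed in; nothing more can be done
None
```

All three boards are flat in their own nests with terminals at the comb end, and the bridge stands squarely over the large board and stayed steady under a press of about 31 N; the job is handed in at about 41 s, with one slip on the way, when the first grasp of the large board slid off and pressed on it with about 77 N before a second grasp held (it looked whole afterwards).

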